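# Square the plates and hold the ruling guide at the mark

## Robot

A 6-joint arm with a two-finger parallel gripper is mounted at the origin on the work surface. World frame = base frame: x ahead of the robot, y to its left, z up, the work surface at z = 0. Lengths are in m, angles in rad, forces in N, time in s.
With the tool pointing down it reaches from about 0.4 to 0.825 m from the base axis. Payload 7 kg.
Tool frame: the origin (TCP) lies midway between the tips of the shut fingers; the grasp point (between the pads) lies 19 mm behind it (manip.pinch_z is the z of the grasp point in the tool frame, in m); z points along the fingers, y is the line along which they close (so a half turn about z gives the same grasp; the last joint's range is limited). The gripper opens to 88 mm and grips with 3 to 60 N. Pads are 19 mm wide; open, the fingers measure 130 mm over their backs; the gripper's body (78 mm by 193 mm) begins 47 mm behind the grasp point.
Start: joints at [-0.825, 0.359, 0.012, 0, -1.224, -0.288], TCP at [0.298, -0.605, 0.227] pointing down, gripper open.
Joint ranges: [-3.07, 3.07], [-1.43, 2.12], [-1.02, 1.25], [-3.03, 1.67], [-3.05, -0], [-3.03, 3.03]. Speed limits (rad/s): [2.39, 2.39, 3.01, 3.14, 3.14, 3.14].

## Interface

Orientations are given as [roll, pitch, yaw] about the fixed x, y, z axes, in that order (R = Rz(yaw) Ry(pitch) Rx(roll)).
In Python, from plant import manip gives the robot as it stands.
- The arm moves only by the tool step_arm, never from a script. Its argument "moves" is a list of rows, each an object of numbers: "grip": the closure in counts, from 0 (fully open) to 255 (shut); "x", "y", "z": the shift along the world's x, y, z in mm; "rx", "ry", "rz": the turn, a rotation vector about the world's x, y, z in rad. In form: [{"grip": .., "x": .., "y": .., "z": .., "rx": .., "ry": .., "rz": ..}, ...]. A call has 1 to 20 rows; each row shifts and turns the commanded pose from where the row before left it; what a row does not reach is not made up. A row lasts 1/8 s, in which the tool goes at most 62.5 mm and 10.7 degrees, less where a joint would pass 70% of its speed; a pose out of reach is approached as far as the arm can. A call with a gripper value outside its range is refused whole. The fingers move at their own pace and stop on an object; "newtons" is the grip in N (left out, the last holds). Time passes only in rows, so rows that do not move let the fingers close. It gives the time, the measured TCP pose, the force, the opening and the grip force at its end, in the units of the state.
- manip.get_obs(): the state, without advancing time (a new reading comes with each control period).
- manip.get_image(name): name is "scene" or "top" or "wrist"; returns (picture, depth): 400x640x3 uint8, blue, green, red; 400x640 float32, m along the optical axis (not along the pixel's ray), 0 where there is no reading.
- manip.calibration(name): a dict with "camera_matrix" (3x3 intrinsics, pixels), "R" (3x3) and "t" (3): a world point X has camera coordinates R X + t; the wrist camera has in their place "hand_eye" (4x4, takes a point from camera to tool coordinates, whose origin is the TCP and whose axes are the flange's). Camera axes: x right, y down, z forward; pixel columns grow to the right and rows downward; lengths in m; the calibration is good to about 2 mm. A picture is of the moment at which its call begins: read the wrist's pose just before it. calibration takes no time and is no camera call.
- manip.job_done(): hands the job in; it is judged then, once.
Trained networks look in the newest picture that a camera, given by its name, has taken for a name from the list of things; names that differ only in an ending like _2 or _b are one class to them, and where a whole thing is asked for, a point or a joint stands for the part that bears it (a point fixed in the world has none). Each returns a list of dicts, best first, with "p" (0 to 1); they miss things now and then, are a little off and sometimes report something else, mostly with a low value. They report only what shows in the picture. A call takes as long as a camera call. They do not tell look-alikes from the thing itself.
- manip.find_in(camera, label): "at" ([column, row] in pixels, amid what is visible of it).
- manip.masks_of(camera, label): "region" (400x640 bool, what is visible of it) and "at" ([column, row] in pixels, amid what is visible of it).
- manip.landmark_of(camera, label): "at" ([column, row] in pixels: a listed point, or the origin of a listed thing).
The state is a dict: "time": time; "joints": joint angles; "qd": joint speeds; "tau": joint torques, N m; "eef_pos": TCP position; "tool_rot": TCP orientation; "contact_force": force on the tool from outside, world axes, zero at the start; "wrist_torque": the same for the moment, N m; "gripper_width": finger opening in m; "grip_force": force on a finger pad.
Only numpy, scipy, OpenCV 4.12 (cv2) and the standard library are available. Lean on these libraries where they do the work, as an engineer would, in place of code of your own. Each camera call takes 0.05 s, during which the arm holds its last target. There are 200 camera calls.

## Task

Tap the crooked stack of three coated glass plates square into the corner of the ruling jig's two blue fences, so that all their edges are flush with one another and with the fences. Then, with the stack left like that, take the orange handle and pull the spring-return guide bar out until its black pointer is level with the red mark, and finish still holding it there, because it springs back if let go and I want to rule lines along it. Leave the glassware and other things around the jig where they are.

Things in the scene. Friction and masses are not known exactly. Their poses are not given: they have to be found in the camera images.
- seat (a point): Ruling jig, fixed: this point is the centre of the top of its black raised bed (80 x 80 mm), 20 mm above the bench, below the centre of a squared stack. Its axes are the jig's: z up, x from the open front to the back fence, y from the open right side to the side fence. The aluminium board (250 x 265 mm) is 8 mm lower; it reaches 105 mm to the front and 100 mm to the right of here.
- corner (a point): Top of the inner corner where the inner faces of the two blue fences meet: 50 mm along x, 50 mm along y and 12 mm above seat; same axes. The back fence runs along y, the side fence along x; both 12 mm thick. The front (-x) and right (-y) edges of the stack are free to be tapped.
- plate0_c (a point): Centre (half-way up) of plate 1 of 3 from the bottom: loose glass plate 100 x 100 x 4 mm, about 100 g, white top, green edges; axes along its edges. Squared, it is 2 mm above seat; at first 6 to 19 mm short of each fence and a little turned. The stack slides under about 2 N at the middle of an edge until the fence stops it; a touch faster than 30 mm/s jolts by over 10 N.
- plate1_c (a point): Centre (half-way up) of plate 2 of 3 from the bottom: loose glass plate 100 x 100 x 4 mm, about 100 g, white top, green edges; axes along its edges. Squared, it is 6 mm above seat; at first 6 to 19 mm short of each fence and a little turned. The stack slides under about 2 N at the middle of an edge until the fence stops it; a touch faster than 30 mm/s jolts by over 10 N.
- plate2_c (a point): Centre (half-way up) of plate 3 of 3 from the bottom: loose glass plate 100 x 100 x 4 mm, about 100 g, white top, green edges; axes along its edges. Squared, it is 10 mm above seat; at first 6 to 19 mm short of each fence and a little turned. The stack slides under about 2 N at the middle of an edge until the fence stops it; a touch faster than 30 mm/s jolts by over 10 N.
- guide (a joint): How far the guide bar has been pulled out, in m: 0 = home (the start), end stop at 0.10. It slides along the jig's -x, towards the stack's open front. A spring pulls it home: about 5 N at 0, 8 N at 0.045, 11 N at 0.085.
- handle (a point): Grip point on the axis of the orange handle, an upright post 22 x 22 mm, sides along the jig's axes, on the grey carriage of the guide bar, left of the side fence. 82 mm above the bench; the post stands from 50 to 105 mm above the bench, free on all sides for fingers from above.
- bar_end (a point): Free right end of the steel guide bar, on its underside, 40 mm above the bench and 8 mm above the stack. The bar is 18 mm wide, 4 mm thick, runs 150 mm to the right from the carriage and moves with it; at home it is just behind the back fence, and pulled out it passes over the stack.
- pointer (a point): End of the black pointer on the carriage (moves with the guide bar), over the white scale strip left of the carriage.
- mark_line (a point): The red mark: a 4 mm wide red line across the white scale strip, parallel to the jig's y. Fixed during a run, 45 to 85 mm along the jig's -x from the pointer at home. The pointer is level with it when both have the same x in the jig's axes.
- cream_jar: Not to be disturbed: white jar with a blue cap, 44 mm wide, 50 mm high, 160 to 190 mm to the right (-y) of seat. Origin at its underside.
- amber_bottle: Not to be disturbed: small amber bottle, 38 mm wide, 75 mm high, behind the jig. Origin at its underside.
- white_bottle: Not to be disturbed: white plastic bottle, 72 mm wide, 170 mm high, far right of the bench. Origin at its underside.
- flask: Not to be disturbed: green glass conical flask, 80 mm wide at the foot, 120 mm high, right of the bench. Origin at its underside.
- mortar: Not to be disturbed: white porcelain bowl, 84 mm wide, 50 mm high, left of the bench. Origin at its underside.
- spatula: Not to be disturbed: spatula lying flat on the bench, front right.
- beaker: Not to be disturbed: glass beaker, 68 mm wide, 90 mm high, standing on the pan of the balance at the left. Origin at its underside.
Mind the look-alikes: they are no part of the job. What is shaped like the part that bears plate2_c but pink or purple is not meant.

How it is judged:
By the outcome, as a careful person would: the job done as asked, in the order asked, and still so for the second after the job is handed in, while the arm keeps its last pose, push and grip.
It also fails if it takes over 72 s, if anything falls off the work surface, if the arm or the gripper's body presses on something with over 40 N, if the wrist force passes 120 N, or if a joint passes its speed limit or range.

## Working session

There is one attempt and no reset: what is moved stays moved. The work goes in short steps, Python scripts to look and compute and a tool call to move; the robot and the scene stay as the last step left them, time stands still between calls to the robot, and variables do not carry over. Pictures are saved under pics/ and viewed, at most 10 in all, crops included, and the job is handed in when it is done.

Besides the shell and the picture viewer there is one more tool, called after "Emit:" as name(argument=value, ...), one argument or row to a line, values as JSON. step_arm: Moves the arm, as the interface text tells. Its arguments: {"type":"object","properties":{"moves":{"type":"array"},"newtons":{"type":"number"}},"required":["moves"]}

```bash
mkdir -p pics; cat > h.py <<'E'
import numpy as np, cv2
from plant import manip
def deproj(cam,uv,depth=None,z=None):
    c=manip.calibration(cam);K=np.array(c["camera_matrix"]);
    r=np.linalg.inv(K)@np.array([uv[0],uv[1],1.])
    if cam=="wrist":
        raise SystemExit
    R=np.array(c["R"]);t=np.array(c["t"])
    o=-R.T@t;d=R.T@r
    if z is not None: return o+d*(z-o[2])/d[2]
    return o+d*depth
E
python3 - <<'E'
from h import *
for n in("top","scene"):
    im,d=manip.get_image(n);cv2.imwrite(f"pics/{n}0.png",im);np.save(n+"0.npy",d)
    print(n,{k:np.round(v,3).tolist() for k,v in manip.calibration(n).items()})
    for l,z in(("seat",.02),("corner",.032),("plate0_c",.022),("plate1_c",.026),("plate2_c",.030),("handle",.082),("bar_end",.04),("pointer",None),("mark_line",None),("cream_jar",0),("amber_bottle",0)):
        for q in manip.landmark_of(n,l)[:2]:
            u,v=q["at"];dd=d[int(v),int(u)]
            print(l,round(q["p"],2),np.round(q["at"],1),"z:",None if z is None else np.round(deproj(n,(u,v),z=z),4),"d:",np.round(deproj(n,(u,v),dd),4))
o=manip.get_obs();print(o["eef_pos"],o["tool_rot"],o["time"],manip.pinch_z)
E
```

```text
top {'camera_matrix': [[423.422, 0.0, 322.731], [0.0, 423.422, 207.498], [0.0, 0.0, 1.0]], 'R': [[0.001, -1.0, 0.009], [-0.985, -0.002, -0.173], [0.173, -0.009, -0.985]], 't': [-0.007, 0.539, 1.089]}
seat 0.43 [308.8 207.9] z: [0.5422 0.0314 0.02  ] d: [0.5394 0.031  0.036 ]
corner 0.63 [289.5 182. ] z: [0.6121 0.0846 0.032 ] d: [0.6117 0.0844 0.0339]
plate0_c 0.33 [465.9 216.8] z: [ 0.518  -0.3992  0.022 ] d: [ 0.5131 -0.3879  0.054 ]
plate2_c 0.8 [308.4 209.2] z: [0.5368 0.0322 0.03  ] d: [0.5363 0.0322 0.0333]
plate2_c 0.73 [361.  286.3] z: [ 0.3307 -0.1078  0.03  ] d: [ 0.3304 -0.1107  0.0005]
handle 0.94 [268.9 165.3] z: [0.6453 0.136  0.082 ] d: [0.64   0.1337 0.101 ]
bar_end 0.83 [331.9 178.1] z: [ 0.6215 -0.0317  0.04  ] d: [ 0.6213 -0.0316  0.0408]
pointer 0.56 [258.  168.3] z: None d: [0.6554 0.1745 0.0148]
cream_jar 0.75 [372.5 205.7] z: [ 0.5523 -0.1464  0.    ] d: [ 0.5438 -0.1403  0.0473]
amber_bottle 0.75 [342.5 142.9] z: [ 0.7355 -0.0637  0.    ] d: [ 0.7177 -0.0607  0.0527]
scene {'camera_matrix': [[462.009, 0.0, 323.045], [0.0, 462.009, 202.276], [0.0, 0.0, 1.0]], '
[... 322 characters left out ...]
 d: [ 0.3526 -0.1165  0.0041]
handle 0.67 [267.4 231.2] z: [ 0.6472 -0.1382  0.082 ] d: [ 0.5716 -0.1418  0.0212]
handle 0.57 [376.8 227.6] z: [0.6525 0.1248 0.082 ] d: [0.6526 0.1248 0.0821]
bar_end 0.57 [309.7 235. ] z: [ 0.6178 -0.0353  0.04  ] d: [ 0.5836 -0.0329  0.0118]
pointer 0.69 [393.5 246.3] z: None d: [0.6519 0.1728 0.0189]
cream_jar 0.71 [266.  232.2] z: [ 0.5493 -0.1467  0.    ] d: [ 0.5698 -0.1456  0.0166]
cream_jar 0.3 [300.3 279.7] z: [ 0.732  -0.0654  0.    ] d: [ 0.7544 -0.0664  0.0224]
amber_bottle 0.56 [302.7 279.7] z: [ 0.7324 -0.0598  0.    ] d: [ 0.7587 -0.0611  0.0263]
[ 0.29829872 -0.60549644  0.22656248] [-3.14159248e+00 -2.54207000e-05 -2.68380783e+00] 1.2 -0.0188
```

```bash
python3 - <<'E'
import cv2
a=cv2.imread("pics/top0.png")[125:275,225:425];cv2.imwrite("pics/topc.png",cv2.resize(a,(800,600),interpolation=cv2.INTER_CUBIC))
E
```

```text
(no output)
```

View pics/topc.png

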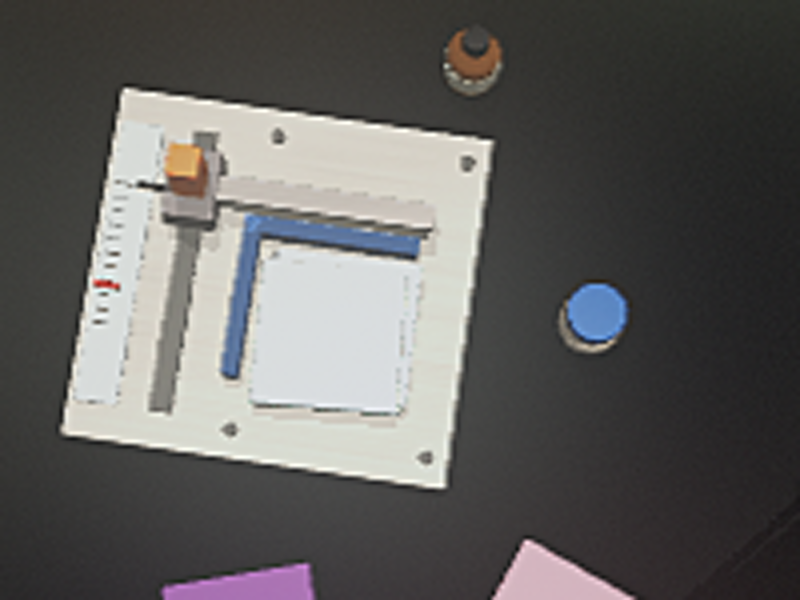

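View pics/scene0.png

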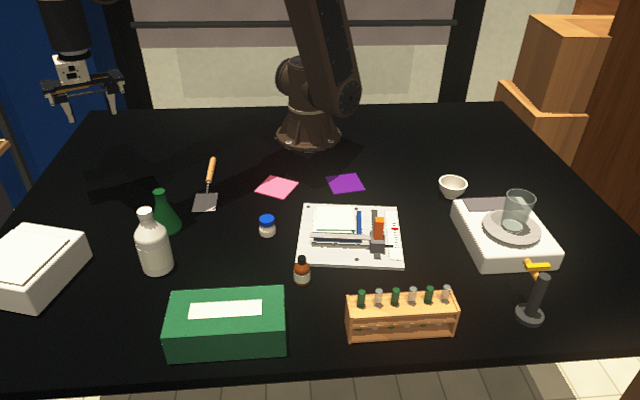

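The top crop shows the jig turned about -8°, with the red mark near crop (106,285) and the pointer tip near (132,183). The cream jar is to the right, and the pink and purple look-alikes are in front. The scene view agrees: jig in the centre, arm at upper left, and bottles low enough to pass over at 0.3 m.

```bash
python3 - <<'E'
from h import *
f=lambda c,z:deproj("top",(225+c[0]/4,125+c[1]/4),z=z)
P=np.array([f(c,.012) for c in((122,90),(493,142),(446,487),(62,433))]);print(P.round(4))
for a,b in((0,1),(1,2),(3,2),(0,3)): v=P[b]-P[a];print(np.linalg.norm(v[:2]).round(4),np.degrees(np.arctan2(v[1],v[0])).round(2))
print("red",f((106,285),.014),"ptr",f((132,183),.016))
print(np.round(manip.calibration("wrist")["hand_eye"],3),np.round(manip.calibration("wrist")["camera_matrix"],1))
E
```

```text
[[ 0.7169  0.1836  0.012 ]
 [ 0.6796 -0.0789  0.012 ]
 [ 0.4364 -0.0444  0.012 ]
 [ 0.4729  0.2177  0.012 ]]
0.2651 -98.08
0.2457 171.95
0.2647 -97.93
0.2464 172.05
red [0.57564059 0.1904508  0.014     ] ptr [0.64798201 0.17413678 0.016     ]
[[-0.001 -0.962 -0.272  0.074]
 [ 1.    -0.001 -0.    -0.   ]
 [-0.    -0.272  0.962 -0.159]
 [ 0.     0.     0.     1.   ]] [[295.3   0.  315.9]
 [  0.  295.3 198.7]
 [  0.    0.    1. ]]
```

Emit:
step_arm(
  moves=[
    {"z": 40},
    {"z": 40},
    {"x": 21.5,"y": 53.75,"rz": 0.081},
    {"x": 21.5,"y": 53.75,"rz": 0.081},
    {"x": 21.5,"y": 53.75,"rz": 0.081},
    {"x": 21.5,"y": 53.75,"rz": 0.081},
    {"x": 21.5,"y": 53.75,"rz": 0.081},
    {"x": 21.5,"y": 53.75,"rz": 0.081},
    {"x": 21.5,"y": 53.75,"rz": 0.081},
    {"x": 21.5,"y": 53.75,"rz": 0.081},
    {"x": 21.5,"y": 53.75,"rz": 0.081},
    {"x": 21.5,"y": 53.75,"rz": 0.081},
    {"x": 21.5,"y": 53.75,"rz": 0.081},
    {"x": 21.5,"y": 53.75,"rz": 0.081},
    {"z": -50},
    {"z": -50},
    {"z": -50},
    {"z": -30},
    {"z": 0},
  ],
)

```text
invalid input at $.moves[0]: expected keys grip, x, y, z, rx, ry, rz
```

```bash
cat >> h.py <<'E'
from scipy.spatial.transform import Rotation as Ro
def wpix(uv,z,o,depth=None):
    c=manip.calibration("wrist");K=np.array(c["camera_matrix"]);H=np.array(c["hand_eye"])
    T=np.eye(4);T[:3,:3]=Ro.from_euler("xyz",o["tool_rot"]).as_matrix();T[:3,3]=o["eef_pos"]
    A=T@H;r=A[:3,:3]@np.linalg.inv(K)@np.array([uv[0],uv[1],1.]);p=A[:3,3]
    return p+r*(depth if z is None else (z-p[2])/r[2])
E
python3 - <<'E'
from h import *
o=manip.get_obs();im,d=manip.get_image("wrist");cv2.imwrite("pics/w1.png",im);np.save("w1.npy",d);import pickle;pickle.dump(o,open("w1.pkl","wb"))
print(o["time"],o["eef_pos"],o["tool_rot"],o["joints"],o["gripper_width"])
for l,z in(("seat",.02),("corner",.032),("plate0_c",.022),("plate1_c",.026),("plate2_c",.030),("handle",.082),("bar_end",.04),("pointer",.016),("mark_line",.013)):
    for q in manip.landmark_of("wrist",l)[:2]:
        print(l,round(q["p"],2),np.round(q["at"],1),np.round(wpix(q["at"],z,o),4),np.round(wpix(q["at"],None,o,d[int(q["at"][1]),int(q["at"][0])]),4))
E
```

```text
1.2 [ 0.29829872 -0.60549644  0.22656248] [-3.14159248e+00 -2.54207000e-05 -2.68380783e+00] [-8.24907181e-01  3.58612560e-01  1.19107390e-02  2.59685405e-05
 -1.22410156e+00 -2.88113147e-01] 0.08744809402194632
```

View pics/w1.png

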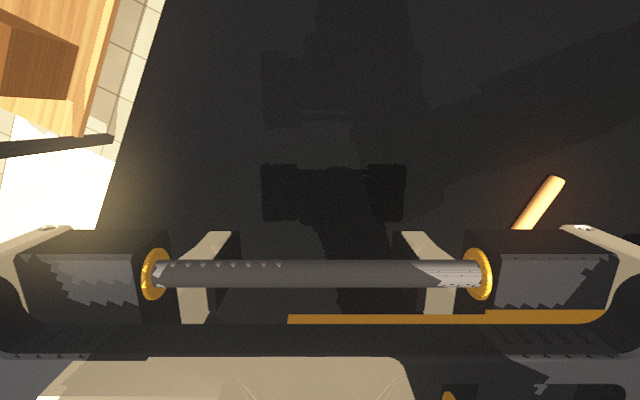

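Emit:
step_arm(
  moves=[
    {"grip": 255,"x": 0,"y": 0,"z": 40,"rx": 0,"ry": 0,"rz": 0},
    {"grip": 255,"x": 0,"y": 0,"z": 40,"rx": 0,"ry": 0,"rz": 0},
    {"grip": 255,"x": 12.3,"y": 46.9,"z": 0,"rx": 0,"ry": 0,"rz": 0.1817},
    {"grip": 255,"x": 12.3,"y": 46.9,"z": 0,"rx": 0,"ry": 0,"rz": 0.1817},
    {"grip": 255,"x": 12.3,"y": 46.9,"z": 0,"rx": 0,"ry": 0,"rz": 0.1817},
    {"grip": 255,"x": 12.3,"y": 46.9,"z": 0,"rx": 0,"ry": 0,"rz": 0.1817},
    {"grip": 255,"x": 12.3,"y": 46.9,"z": 0,"rx": 0,"ry": 0,"rz": 0.1817},
    {"grip": 255,"x": 12.3,"y": 46.9,"z": 0,"rx": 0,"ry": 0,"rz": 0.1817},
    {"grip": 255,"x": 12.3,"y": 46.9,"z": 0,"rx": 0,"ry": 0,"rz": 0.1817},
    {"grip": 255,"x": 12.3,"y": 46.9,"z": 0,"rx": 0,"ry": 0,"rz": 0.1817},
    {"grip": 255,"x": 12.3,"y": 46.9,"z": 0,"rx": 0,"ry": 0,"rz": 0.1817},
    {"grip": 255,"x": 12.3,"y": 46.9,"z": 0,"rx": 0,"ry": 0,"rz": 0.1817},
    {"grip": 255,"x": 12.3,"y": 46.9,"z": 0,"rx": 0,"ry": 0,"rz": 0.1817},
    {"grip": 255,"x": 12.3,"y": 46.9,"z": 0,"rx": 0,"ry": 0,"rz": 0.1817},
    {"grip": 255,"x": 12.3,"y": 46.9,"z": 0,"rx": 0,"ry": 0,"rz": 0.1817},
    {"grip": 255,"x": 12.3,"y": 46.9,"z": 0,"rx": 0,"ry": 0,"rz": 0.1817},
    {"grip": 255,"x": 0,"y": 0,"z": -54,"rx": 0,"ry": 0,"rz": 0},
    {"grip": 255,"x": 0,"y": 0,"z": -53,"rx": 0,"ry": 0,"rz": 0},
    {"grip": 255,"x": 0,"y": 0,"z": 0,"rx": 0,"ry": 0,"rz": 0},
  ],
)

```text
time: 4.08
eef_pos: [0.4681, 0.0502, 0.1967]
tool_rot: [3.138, 0.006, -0.14]
contact_force: [0.4, 0.4, 1.2]
gripper_width: 0.0004
grip_force: 0.0
```

```bash
cat > look.py <<'E'
import sys
from h import *
n=sys.argv[1]
o=manip.get_obs();im,d=manip.get_image("wrist");cv2.imwrite(f"pics/{n}.png",im);np.savez(n,d=d,p=o["eef_pos"],r=o["tool_rot"])
print(o["time"],np.round(o["eef_pos"],4),np.round(o["tool_rot"],4),np.round(o["joints"],3),o["gripper_width"],np.round(o["contact_force"],2))
for l,z in(("seat",.02),("corner",.032),("plate0_c",.022),("plate1_c",.026),("plate2_c",.030),("handle",.082),("bar_end",.04),("pointer",.016),("mark_line",.013)):
    for q in manip.landmark_of("wrist",l)[:2]:
        print(l,round(q["p"],2),np.round(q["at"],1),np.round(wpix(q["at"],z,o),4),np.round(wpix(q["at"],None,o,d[int(q["at"][1]),int(q["at"][0])]),4))
E
python3 look.py w2
```

```text
4.075 [0.4681 0.0502 0.1967] [ 3.1376  0.0061 -0.1401] [ 5.260e-01  4.600e-02 -4.610e-01 -1.000e-03 -1.072e+00  9.050e-01] 0.0004096588027086768 [0.4  0.38 1.19]
seat 0.51 [189.3   0. ] [0.6653 0.1477 0.02  ] [0.6345 0.1211 0.1029]
corner 0.63 [258.   49.9] [0.6092 0.0874 0.032 ] [0.6089 0.0872 0.0336]
corner 0.55 [318.4 117.5] [0.5366 0.0369 0.032 ] [0.5366 0.037  0.0325]
plate2_c 0.74 [318.7 115.6] [0.5384 0.0363 0.03  ] [0.5385 0.0364 0.0323]
plate2_c 0.59 [456.4 255.2] [ 0.3533 -0.1067  0.03  ] [ 0.3385 -0.1182  0.0045]
handle 0.75 [190.6   0. ] [0.6422 0.1267 0.082 ] [0.6348 0.1204 0.1019]
bar_end 0.65 [384.6  17. ] [ 0.6185 -0.0375  0.04  ] [ 0.6173 -0.0363  0.0449]
pointer 0.79 [170.  25.] [0.6479 0.1742 0.016 ] [0.6481 0.1744 0.0154]
mark_line 0.55 [174.8 101.5] [0.5754 0.1908 0.013 ] [0.5749 0.1886 0.018 ]
```

View pics/w2.png

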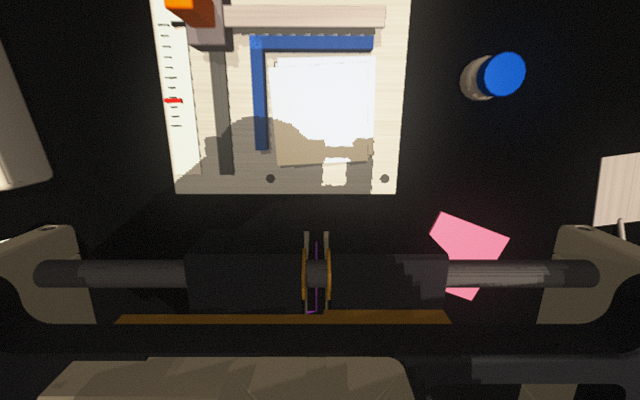

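```bash
python3 - <<'E'
from h import *
s=np.load("w2.npz");o=dict(eef_pos=s["p"],tool_rot=s["r"]);d=s["d"];im=cv2.imread("pics/w2.png").astype(int)
pts=lambda m:np.array([wpix((u,v),None,o,d[v,u]) for v,u in zip(*np.where(m))])
ex=np.array([np.cos(-.14),np.sin(-.14)]);ey=np.array([-ex[1],ex[0]])
J=lambda p:np.c_[p[:,:2]@ex,p[:,:2]@ey,p[:,2]]
b,g,r=im[...,0],im[...,1],im[...,2]
m=(b>1.5*r)&(b>60)&(d>0);m[:, 420:]=0;m[200:]=0;m[:,:200]=0
q=J(pts(m));q=q[(q[:,2]>.027)&(q[:,2]<.038)]
print("blue",len(q),q.min(0),q.max(0),np.median(q[:,2]))
# inner edges: back fence (y below corner) min x ; side fence max... per-slice
for y0 in np.arange(q[:,1].min(),q[:,1].max(),.012):
    k=q[abs(q[:,1]-y0-.006)<.006];print("y",round(y0+.006,3),"x",np.percentile(k[:,0],[3,97]).round(4),len(k))
for x0 in np.arange(q[:,0].min(),q[:,0].max(),.012):
    k=q[abs(q[:,0]-x0-.006)<.006];print("x",round(x0+.006,3),"y",np.percentile(k[:,1],[3,97]).round(4),len(k))
C=np.array([wpix(c,.012,o) for c in((176,193),(397,194),(409,0))]);print("board",J(C).round(4))
# stack top
m=np.zeros(d.shape,bool);m[40:175,262:385]=1;m&=d>0
q=J(pts(m));q=q[(q[:,2]>.028)&(q[:,2]<.037)]
M=pts(m);
st=np.array([wpix(c,.032,o) for c in((275,58),(374,55),(373,160),(280,166))]);print("stack",J(st).round(4))
print("lm",J(np.array([wpix((384.6,17),.04,o),wpix((190,0),.082,o)])))
E
```

```text
blue 2714 [0.49316672 0.0582415  0.02820788] [0.60383718 0.17973247 0.03536321] 0.03279630396821717
y 0.064 x [0.5925 0.6033] 159
y 0.076 x [0.5924 0.6034] 159
y 0.088 x [0.5926 0.6032] 163
y 0.1 x [0.5926 0.6033] 158
y 0.112 x [0.5926 0.6032] 154
y 0.124 x [0.5925 0.6032] 157
y 0.136 x [0.5924 0.6033] 154
y 0.148 x [0.5926 0.6033] 160
y 0.16 x [0.5926 0.6033] 159
y 0.172 x [0.4966 0.6012] 1156
y 0.184 x [0.4977 0.5996] 134
x 0.499 y [0.1689 0.1788] 118
x 0.511 y [0.1693 0.1792] 107
x 0.523 y [0.1687 0.1787] 120
x 0.535 y [0.1682 0.1789] 133
x 0.547 y [0.1681 0.1791] 140
x 0.559 y [0.1681 0.1792] 151
x 0.571 y [0.1682 0.1787] 147
x 0.583 y [0.168  0.1789] 158
x 0.595 y [0.0617 0.1767] 1274
x 0.607 y [0.062 0.175] 365
board [[0.4387 0.2821 0.012 ]
 [0.437  0.0164 0.012 ]
 [0.6408 0.0195 0.012 ]]Traceback (most recent call last):
  File "<stdin>", line 18, in <module>
  File "<stdin>", line 3, in <lambda>
  File "h.py", line 14, in wpix
    c=manip.calibration("wrist");K=np.array(c["camera_matrix"]);H=np.array(c["hand_eye"])
ValueError: time passes only in moves, steps and waits
```

```bash
python3 - <<'E'
import cv2
a=cv2.imread("pics/w2.png")[0:200,155:420];cv2.imwrite("pics/w2c.png",cv2.resize(a,(795,600),interpolation=cv2.INTER_CUBIC))
E
```

```text
(no output)
```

View pics/w2c.png

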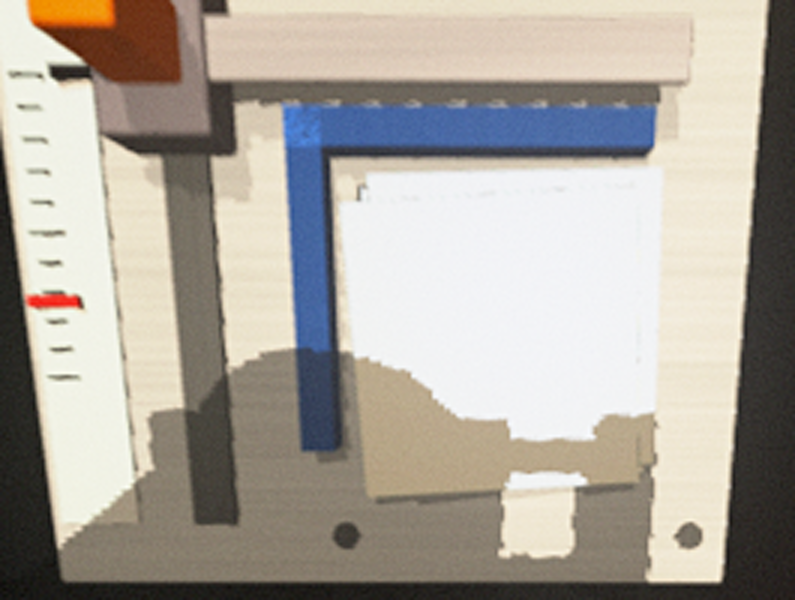

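The crop shows the plates turned by a few degrees and short of both fences. The front edge runs from crop (370,497) to (640,485), the fence's inner corner is at about (330,155), and two screws sit at (347,535) and (690,535). I'll approach the front edge between the screws.

Emit:
step_arm(
  moves=[
    {"grip": 255,"x": -17,"y": -1,"z": -20,"rx": 0,"ry": 0,"rz": 0},
    {"grip": 255,"x": 0,"y": 0,"z": -50,"rx": 0,"ry": 0,"rz": 0},
    {"grip": 255,"x": 0,"y": 0,"z": -50,"rx": 0,"ry": 0,"rz": 0},
    {"grip": 255,"x": 0,"y": 0,"z": -35,"rx": 0,"ry": 0,"rz": 0},
    {"grip": 255,"x": 0,"y": 0,"z": -15,"rx": 0,"ry": 0,"rz": 0},
    {"grip": 255,"x": 0,"y": 0,"z": 0,"rx": 0,"ry": 0,"rz": 0},
  ],
)

```text
time: 5.32
eef_pos: [0.4529, 0.0497, 0.0287]
tool_rot: [3.14, 0.002, -0.14]
contact_force: [0.2, 0.0, -0.2]
gripper_width: 0.0008
grip_force: 0.0
```

Emit:
step_arm(
  moves=[
    {"grip": 255,"x": 0,"y": 0,"z": -6,"rx": 0,"ry": 0,"rz": 0},
    {"grip": 255,"x": 0,"y": 0,"z": -5,"rx": 0,"ry": 0,"rz": 0},
    {"grip": 255,"x": 2.5,"y": -0.35,"z": 0,"rx": 0,"ry": 0,"rz": 0},
    {"grip": 255,"x": 2.5,"y": -0.35,"z": 0,"rx": 0,"ry": 0,"rz": 0},
    {"grip": 255,"x": 2.5,"y": -0.35,"z": 0,"rx": 0,"ry": 0,"rz": 0},
    {"grip": 255,"x": 2.5,"y": -0.35,"z": 0,"rx": 0,"ry": 0,"rz": 0},
    {"grip": 255,"x": 2.5,"y": -0.35,"z": 0,"rx": 0,"ry": 0,"rz": 0},
    {"grip": 255,"x": 2.5,"y": -0.35,"z": 0,"rx": 0,"ry": 0,"rz": 0},
    {"grip": 255,"x": 2.5,"y": -0.35,"z": 0,"rx": 0,"ry": 0,"rz": 0},
    {"grip": 255,"x": 2.5,"y": -0.35,"z": 0,"rx": 0,"ry": 0,"rz": 0},
  ],
)

```text
time: 6.58
eef_pos: [0.4736, 0.0473, 0.0185]
tool_rot: [3.142, 0.0, -0.14]
contact_force: [0.6, 0.6, -0.1]
gripper_width: 0.0003
grip_force: 0.0
```

Emit:
step_arm(
  moves=[
    {"grip": 255,"x": 2,"y": -0.28,"z": 0,"rx": 0,"ry": 0,"rz": 0},
    {"grip": 255,"x": 2,"y": -0.28,"z": 0,"rx": 0,"ry": 0,"rz": 0},
    {"grip": 255,"x": 2,"y": -0.28,"z": 0,"rx": 0,"ry": 0,"rz": 0},
    {"grip": 255,"x": 2,"y": -0.28,"z": 0,"rx": 0,"ry": 0,"rz": 0},
    {"grip": 255,"x": 2,"y": -0.28,"z": 0,"rx": 0,"ry": 0,"rz": 0},
    {"grip": 255,"x": 2,"y": -0.28,"z": 0,"rx": 0,"ry": 0,"rz": 0},
  ],
)

```text
time: 7.32
eef_pos: [0.4854, 0.0455, 0.0185]
tool_rot: [3.141, 0.0, -0.14]
contact_force: [-1.5, -0.3, -0.2]
gripper_width: 0.0007
grip_force: 0.7
```

Contact, and the stack is sliding. I'll creep on to the fence.

Emit:
step_arm(
  moves=[
    {"grip": 255,"x": 1.5,"y": -0.2,"z": 0,"rx": 0,"ry": 0,"rz": 0},
    {"grip": 255,"x": 1.5,"y": -0.2,"z": 0,"rx": 0,"ry": 0,"rz": 0},
    {"grip": 255,"x": 1.5,"y": -0.2,"z": 0,"rx": 0,"ry": 0,"rz": 0},
    {"grip": 255,"x": 1,"y": -0.14,"z": 0,"rx": 0,"ry": 0,"rz": 0},
    {"grip": 255,"x": 0,"y": 0,"z": 0,"rx": 0,"ry": 0,"rz": 0},
  ],
)

```text
time: 7.95
eef_pos: [0.491, 0.0448, 0.0185]
tool_rot: [3.141, 0.0, -0.14]
contact_force: [-1.3, -0.2, 0.3]
gripper_width: 0.0004
grip_force: 0.8
```

Emit:
step_arm(
  moves=[
    {"grip": 255,"x": 1,"y": -0.14,"z": 0,"rx": 0,"ry": 0,"rz": 0},
    {"grip": 255,"x": 1,"y": -0.14,"z": 0,"rx": 0,"ry": 0,"rz": 0},
    {"grip": 255,"x": 0.6,"y": -0.1,"z": 0,"rx": 0,"ry": 0,"rz": 0},
  ],
)

```text
time: 8.32
eef_pos: [0.4918, 0.0444, 0.0182]
tool_rot: [3.141, 0.003, -0.141]
contact_force: [-10.0, 5.6, 5.1]
gripper_width: 0.0004
grip_force: 5.5
```

Emit:
step_arm(
  moves=[
    {"grip": 255,"x": -2,"y": 0.28,"z": 0,"rx": 0,"ry": 0,"rz": 0},
    {"grip": 255,"x": -6,"y": 0.8,"z": 0,"rx": 0,"ry": 0,"rz": 0},
    {"grip": 255,"x": -12,"y": 1.7,"z": 0,"rx": 0,"ry": 0,"rz": 0},
    {"grip": 255,"x": 0,"y": 0,"z": 40,"rx": 0,"ry": 0,"rz": 0},
    {"grip": 255,"x": 0,"y": 0,"z": 40,"rx": 0,"ry": 0,"rz": 0},
    {"grip": 255,"x": 7.5,"y": -10.9,"z": 0,"rx": 0,"ry": 0,"rz": -0.1745},
    {"grip": 255,"x": 7.5,"y": -10.9,"z": 0,"rx": 0,"ry": 0,"rz": -0.1745},
    {"grip": 255,"x": 7.5,"y": -10.9,"z": 0,"rx": 0,"ry": 0,"rz": -0.1745},
    {"grip": 255,"x": 7.5,"y": -10.9,"z": 0,"rx": 0,"ry": 0,"rz": -0.1745},
    {"grip": 255,"x": 7.5,"y": -10.9,"z": 0,"rx": 0,"ry": 0,"rz": -0.1745},
    {"grip": 255,"x": 7.5,"y": -10.9,"z": 0,"rx": 0,"ry": 0,"rz": -0.1745},
    {"grip": 255,"x": 7.5,"y": -10.9,"z": 0,"rx": 0,"ry": 0,"rz": -0.1745},
    {"grip": 255,"x": 7.5,"y": -10.9,"z": 0,"rx": 0,"ry": 0,"rz": -0.1745},
    {"grip": 255,"x": 7.5,"y": -10.9,"z": 0,"rx": 0,"ry": 0,"rz": -0.1745},
    {"grip": 255,"x": 0,"y": 0,"z": 0,"rx": 0,"ry": 0,"rz": 0},
    {"grip": 255,"x": 0,"y": 0,"z": 0,"rx": 0,"ry": 0,"rz": 0},
  ],
)

```text
time: 10.32
eef_pos: [0.5406, -0.0505, 0.0985]
tool_rot: [3.141, 0.0, -1.707]
contact_force: [0.1, 0.2, 0.5]
gripper_width: 0.0006
grip_force: 0.0
```

Emit:
step_arm(
  moves=[
    {"grip": 255,"x": 0,"y": 0,"z": -40,"rx": 0,"ry": 0,"rz": 0},
    {"grip": 255,"x": 0,"y": 0,"z": -28,"rx": 0,"ry": 0,"rz": 0},
    {"grip": 255,"x": 0,"y": 0,"z": -12,"rx": 0,"ry": 0,"rz": 0},
    {"grip": 255,"x": 0.3,"y": 2,"z": 0,"rx": 0,"ry": 0,"rz": 0},
    {"grip": 255,"x": 0.3,"y": 2,"z": 0,"rx": 0,"ry": 0,"rz": 0},
    {"grip": 255,"x": 0.3,"y": 2,"z": 0,"rx": 0,"ry": 0,"rz": 0},
    {"grip": 255,"x": 0.3,"y": 2,"z": 0,"rx": 0,"ry": 0,"rz": 0},
    {"grip": 255,"x": 0.3,"y": 2,"z": 0,"rx": 0,"ry": 0,"rz": 0},
    {"grip": 255,"x": 0.3,"y": 2,"z": 0,"rx": 0,"ry": 0,"rz": 0},
    {"grip": 255,"x": 0.3,"y": 2,"z": 0,"rx": 0,"ry": 0,"rz": 0},
    {"grip": 255,"x": 0.3,"y": 2,"z": 0,"rx": 0,"ry": 0,"rz": 0},
    {"grip": 255,"x": 0.3,"y": 2,"z": 0,"rx": 0,"ry": 0,"rz": 0},
  ],
)

```text
time: 11.82
eef_pos: [0.5437, -0.0328, 0.0185]
tool_rot: [3.141, -0.0, -1.71]
contact_force: [0.3, -1.8, -0.3]
gripper_width: 0.0008
grip_force: 0.8
```

Emit:
step_arm(
  moves=[
    {"grip": 255,"x": 0.3,"y": 2,"z": 0,"rx": 0,"ry": 0,"rz": 0},
    {"grip": 255,"x": 0.3,"y": 2,"z": 0,"rx": 0,"ry": 0,"rz": 0},
    {"grip": 255,"x": 0.3,"y": 2,"z": 0,"rx": 0,"ry": 0,"rz": 0},
    {"grip": 255,"x": 0.3,"y": 2,"z": 0,"rx": 0,"ry": 0,"rz": 0},
    {"grip": 255,"x": 0.15,"y": 1,"z": 0,"rx": 0,"ry": 0,"rz": 0},
    {"grip": 255,"x": 0.15,"y": 1,"z": 0,"rx": 0,"ry": 0,"rz": 0},
  ],
)

```text
time: 12.58
eef_pos: [0.5452, -0.0227, 0.0185]
tool_rot: [3.141, -0.0, -1.71]
contact_force: [-0.7, -1.4, -0.5]
gripper_width: 0.0006
grip_force: 0.8
```

Emit:
step_arm(
  moves=[
    {"grip": 255,"x": 0.15,"y": 1,"z": 0,"rx": 0,"ry": 0,"rz": 0},
    {"grip": 255,"x": 0.15,"y": 1,"z": 0,"rx": 0,"ry": 0,"rz": 0},
    {"grip": 255,"x": 0.15,"y": 1,"z": 0,"rx": 0,"ry": 0,"rz": 0},
  ],
)

```text
time: 12.95
eef_pos: [0.5457, -0.0198, 0.0185]
tool_rot: [3.141, -0.0, -1.711]
contact_force: [-0.0, -1.2, -0.0]
gripper_width: 0.0005
grip_force: 0.8
```

Emit:
step_arm(
  moves=[
    {"grip": 255,"x": 0.1,"y": 0.7,"z": 0,"rx": 0,"ry": 0,"rz": 0},
    {"grip": 255,"x": 0.1,"y": 0.7,"z": 0,"rx": 0,"ry": 0,"rz": 0},
  ],
)

```text
time: 13.2
eef_pos: [0.5455, -0.0193, 0.0185]
tool_rot: [3.141, -0.001, -1.71]
contact_force: [1.3, -10.2, -0.1]
gripper_width: 0.0002
grip_force: 5.2
```

Emit:
step_arm(
  moves=[
    {"grip": 255,"x": -0.3,"y": -2,"z": 0,"rx": 0,"ry": 0,"rz": 0},
    {"grip": 255,"x": -0.8,"y": -6,"z": 0,"rx": 0,"ry": 0,"rz": 0},
    {"grip": 255,"x": -1.7,"y": -12,"z": 0,"rx": 0,"ry": 0,"rz": 0},
    {"grip": 255,"x": 0,"y": 0,"z": 40,"rx": 0,"ry": 0,"rz": 0},
    {"grip": 255,"x": 0,"y": 0,"z": 40,"rx": 0,"ry": 0,"rz": 0},
    {"grip": 255,"x": -8.3,"y": 9.9,"z": 11,"rx": 0,"ry": 0,"rz": 0.1745},
    {"grip": 255,"x": -8.3,"y": 9.9,"z": 11,"rx": 0,"ry": 0,"rz": 0.1745},
    {"grip": 255,"x": -8.3,"y": 9.9,"z": 11,"rx": 0,"ry": 0,"rz": 0.1745},
    {"grip": 255,"x": -8.3,"y": 9.9,"z": 11,"rx": 0,"ry": 0,"rz": 0.1745},
    {"grip": 255,"x": -8.3,"y": 9.9,"z": 11,"rx": 0,"ry": 0,"rz": 0.1745},
    {"grip": 255,"x": -8.3,"y": 9.9,"z": 11,"rx": 0,"ry": 0,"rz": 0.1745},
    {"grip": 255,"x": -8.3,"y": 9.9,"z": 11,"rx": 0,"ry": 0,"rz": 0.1745},
    {"grip": 255,"x": -8.3,"y": 9.9,"z": 11,"rx": 0,"ry": 0,"rz": 0.1745},
    {"grip": 255,"x": -8.3,"y": 9.9,"z": 11,"rx": 0,"ry": 0,"rz": 0.1745},
    {"grip": 255,"x": 0,"y": 0,"z": 0,"rx": 0,"ry": 0,"rz": 0},
    {"grip": 255,"x": 0,"y": 0,"z": 0,"rx": 0,"ry": 0,"rz": 0},
  ],
)

```text
time: 15.2
eef_pos: [0.4684, 0.0503, 0.1972]
tool_rot: [-3.142, 0.0, -0.144]
contact_force: [0.2, 0.2, 0.5]
gripper_width: 0.0003
grip_force: 0.0
```

```bash
python3 look.py w3; python3 - <<'E'
import cv2
a=cv2.imread("pics/w3.png")[0:200,155:420];cv2.imwrite("pics/w3c.png",cv2.resize(a,(795,600),interpolation=cv2.INTER_CUBIC))
E
```

```text
15.2 [0.4684 0.0503 0.1972] [-3.1415e+00  3.0000e-04 -1.4360e-01] [ 0.526  0.041 -0.464 -0.    -1.065  0.901] 0.0003159361949172415 [0.2  0.15 0.46]
corner 0.9 [260.4  51. ] [0.6097 0.0856 0.032 ] [0.6094 0.0854 0.0334]
plate2_c 0.84 [311.2 103.2] [0.5533 0.0428 0.03  ] [0.5531 0.0427 0.0339]
plate2_c 0.16 [173.6  26.7] [0.6439 0.1664 0.03  ] [0.6469 0.1701 0.0205]
handle 0.58 [187.4   1.9] [0.6432 0.1301 0.082 ] [0.6356 0.1234 0.1023]
bar_end 0.73 [191.7   0.9] [0.6592 0.1398 0.04  ] [0.6361 0.1204 0.1013]
bar_end 0.66 [385.4  17.9] [ 0.6189 -0.0384  0.04  ] [ 0.6257 -0.0451  0.0129]
pointer 0.96 [176.2  26.4] [0.6482 0.1691 0.016 ] [0.6469 0.1675 0.0202]
mark_line 0.61 [174.4 103.6] [0.5754 0.1929 0.013 ] [0.5747 0.1898 0.02  ]
```

View pics/w3c.png

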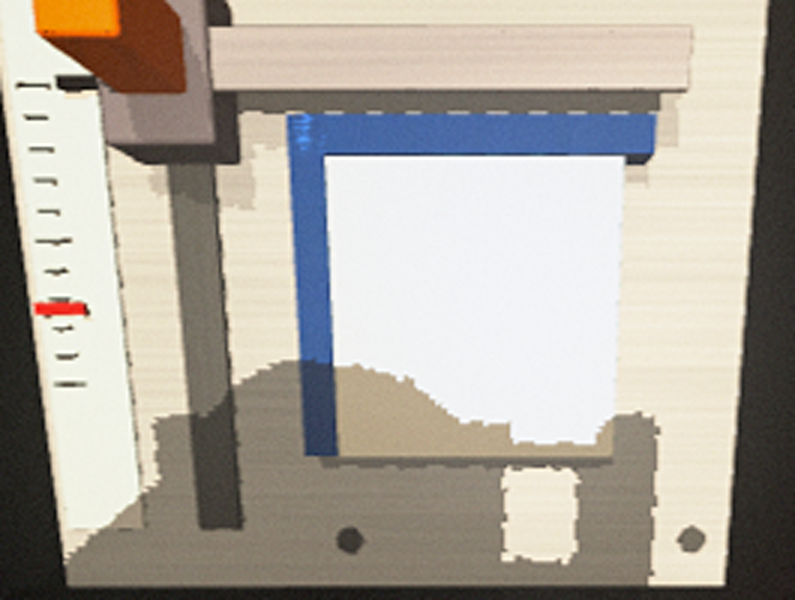

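The stack now looks flush with both fences (top plate corner at crop (325,155)). I'll make a gentle confirming push on the front edge.

Emit:
step_arm(
  moves=[
    {"grip": 255,"x": 7,"y": 1.7,"z": -50,"rx": 0,"ry": 0,"rz": 0.0036},
    {"grip": 255,"x": 0,"y": 0,"z": -50,"rx": 0,"ry": 0,"rz": 0},
    {"grip": 255,"x": 0,"y": 0,"z": -45,"rx": 0,"ry": 0,"rz": 0},
    {"grip": 255,"x": 0,"y": 0,"z": -25,"rx": 0,"ry": 0,"rz": 0},
    {"grip": 255,"x": 0,"y": 0,"z": -8.5,"rx": 0,"ry": 0,"rz": 0},
    {"grip": 255,"x": 2.5,"y": -0.35,"z": 0,"rx": 0,"ry": 0,"rz": 0},
    {"grip": 255,"x": 2.5,"y": -0.35,"z": 0,"rx": 0,"ry": 0,"rz": 0},
    {"grip": 255,"x": 2.5,"y": -0.35,"z": 0,"rx": 0,"ry": 0,"rz": 0},
    {"grip": 255,"x": 2.5,"y": -0.35,"z": 0,"rx": 0,"ry": 0,"rz": 0},
    {"grip": 255,"x": 2,"y": -0.28,"z": 0,"rx": 0,"ry": 0,"rz": 0},
    {"grip": 255,"x": 1.5,"y": -0.2,"z": 0,"rx": 0,"ry": 0,"rz": 0},
  ],
)

```text
time: 17.08
eef_pos: [0.4891, 0.0505, 0.0191]
tool_rot: [-3.141, -0.0, -0.136]
contact_force: [-0.7, 0.8, 0.1]
gripper_width: 0.0006
grip_force: 0.0
```

Emit:
step_arm(
  moves=[
    {"grip": 255,"x": 1,"y": -0.14,"z": 0,"rx": 0,"ry": 0,"rz": 0},
    {"grip": 255,"x": 1,"y": -0.14,"z": 0,"rx": 0,"ry": 0,"rz": 0},
    {"grip": 255,"x": 0.8,"y": -0.1,"z": 0,"rx": 0,"ry": 0,"rz": 0},
    {"grip": 255,"x": 0.7,"y": -0.1,"z": 0,"rx": 0,"ry": 0,"rz": 0},
  ],
)

```text
time: 17.58
eef_pos: [0.4924, 0.05, 0.019]
tool_rot: [3.141, 0.0, -0.136]
contact_force: [-0.6, 0.1, 1.5]
gripper_width: 0.0003
grip_force: 0.4
```

Emit:
step_arm(
  moves=[
    {"grip": 255,"x": 0.7,"y": -0.1,"z": 0,"rx": 0,"ry": 0,"rz": 0},
    {"grip": 255,"x": 0.6,"y": -0.1,"z": 0,"rx": 0,"ry": 0,"rz": 0},
  ],
)

```text
time: 17.82
eef_pos: [0.4925, 0.0496, 0.0188]
tool_rot: [3.141, 0.002, -0.137]
contact_force: [-6.2, 4.3, 2.6]
gripper_width: 0.0001
grip_force: 3.4
```

Emit:
step_arm(
  moves=[
    {"grip": 255,"x": -2,"y": 0.28,"z": 0,"rx": 0,"ry": 0,"rz": 0},
    {"grip": 255,"x": -6,"y": 0.8,"z": 0,"rx": 0,"ry": 0,"rz": 0},
    {"grip": 255,"x": -12,"y": 1.7,"z": 0,"rx": 0,"ry": 0,"rz": 0},
    {"grip": 255,"x": 0,"y": 0,"z": 40,"rx": 0,"ry": 0,"rz": 0},
    {"grip": 255,"x": 0,"y": 0,"z": 40,"rx": 0,"ry": 0,"rz": 0},
    {"grip": 255,"x": 7.6,"y": -10.6,"z": 0,"rx": 0,"ry": 0,"rz": -0.1745},
    {"grip": 255,"x": 7.6,"y": -10.6,"z": 0,"rx": 0,"ry": 0,"rz": -0.1745},
    {"grip": 255,"x": 7.6,"y": -10.6,"z": 0,"rx": 0,"ry": 0,"rz": -0.1745},
    {"grip": 255,"x": 7.6,"y": -10.6,"z": 0,"rx": 0,"ry": 0,"rz": -0.1745},
    {"grip": 255,"x": 7.6,"y": -10.6,"z": 0,"rx": 0,"ry": 0,"rz": -0.1745},
    {"grip": 255,"x": 7.6,"y": -10.6,"z": 0,"rx": 0,"ry": 0,"rz": -0.1745},
    {"grip": 255,"x": 7.6,"y": -10.6,"z": 0,"rx": 0,"ry": 0,"rz": -0.1745},
    {"grip": 255,"x": 7.6,"y": -10.6,"z": 0,"rx": 0,"ry": 0,"rz": -0.1745},
    {"grip": 255,"x": 7.6,"y": -10.6,"z": 0,"rx": 0,"ry": 0,"rz": -0.1745},
    {"grip": 255,"x": 0,"y": 0,"z": -40,"rx": 0,"ry": 0,"rz": 0},
    {"grip": 255,"x": 0,"y": 0,"z": -28,"rx": 0,"ry": 0,"rz": 0},
    {"grip": 255,"x": 0,"y": 0,"z": -12,"rx": 0,"ry": 0,"rz": 0},
    {"grip": 255,"x": 0,"y": 0,"z": 0,"rx": 0,"ry": 0,"rz": 0},
  ],
)

```text
time: 20.08
eef_pos: [0.5416, -0.0427, 0.0187]
tool_rot: [3.14, -0.001, -1.707]
contact_force: [1.0, 0.7, 0.2]
gripper_width: 0.0003
grip_force: 0.0
```

Emit:
step_arm(
  moves=[
    {"grip": 255,"x": 0.4,"y": 2.5,"z": 0,"rx": 0,"ry": 0,"rz": 0},
    {"grip": 255,"x": 0.4,"y": 2.5,"z": 0,"rx": 0,"ry": 0,"rz": 0},
    {"grip": 255,"x": 0.4,"y": 2.5,"z": 0,"rx": 0,"ry": 0,"rz": 0},
    {"grip": 255,"x": 0.4,"y": 2.5,"z": 0,"rx": 0,"ry": 0,"rz": 0},
    {"grip": 255,"x": 0.4,"y": 2.5,"z": 0,"rx": 0,"ry": 0,"rz": 0},
    {"grip": 255,"x": 0.4,"y": 2.5,"z": 0,"rx": 0,"ry": 0,"rz": 0},
    {"grip": 255,"x": 0.3,"y": 2,"z": 0,"rx": 0,"ry": 0,"rz": 0},
    {"grip": 255,"x": 0.3,"y": 2,"z": 0,"rx": 0,"ry": 0,"rz": 0},
    {"grip": 255,"x": 0.15,"y": 1,"z": 0,"rx": 0,"ry": 0,"rz": 0},
    {"grip": 255,"x": 0.15,"y": 1,"z": 0,"rx": 0,"ry": 0,"rz": 0},
    {"grip": 255,"x": 0.15,"y": 1,"z": 0,"rx": 0,"ry": 0,"rz": 0},
  ],
)

```text
time: 21.45
eef_pos: [0.5456, -0.0207, 0.0191]
tool_rot: [-3.142, -0.0, -1.707]
contact_force: [0.1, 1.0, -1.2]
gripper_width: 0.0004
grip_force: 0.0
```

Emit:
step_arm(
  moves=[
    {"grip": 255,"x": 0.1,"y": 0.8,"z": 0,"rx": 0,"ry": 0,"rz": 0},
    {"grip": 255,"x": 0.1,"y": 0.8,"z": 0,"rx": 0,"ry": 0,"rz": 0},
    {"grip": 255,"x": 0.05,"y": 0.4,"z": 0,"rx": 0,"ry": 0,"rz": 0},
  ],
)

```text
time: 21.82
eef_pos: [0.5456, -0.0194, 0.0191]
tool_rot: [3.141, -0.001, -1.707]
contact_force: [0.5, -6.6, 0.4]
gripper_width: 0.0002
grip_force: 3.3
```

```bash
python3 - <<'E'
from h import *
c=manip.calibration("top");K=np.array(c["camera_matrix"]);R=np.array(c["R"]);t=np.array(c["t"])
c2=manip.calibration("scene")
def back(im,d,K,R,t):
    v,u=np.mgrid[:400,:640];r=np.stack([u,v,np.ones_like(u)],-1)@np.linalg.inv(K).T*d[...,None]
    return (r-np.array(t))@np.array(R)
for n,c in(("top",c),("scene",c2)):
    im=cv2.imread(f"pics/{n}0.png").astype(int);d=np.load(n+"0.npy")
    X=back(im,d,np.array(c["camera_matrix"]),c["R"],c["t"])
    m=(im[...,2]>130)&(im[...,0]<.5*im[...,2])&(d>0)&(abs(X[...,0]-.65)<.08)&(abs(X[...,1]-.13)<.06)&(X[...,2]>.05)
    for lo,hi in((.05,.12),(.097,.12)):
        q=X[m&(X[...,2]>lo)&(X[...,2]<hi)]
        if len(q): print(n,lo,len(q),q.mean(0).round(4),q.min(0).round(4),q.max(0).round(4))
E
```

```text
top 0.05 57 [0.6421 0.1295 0.0999] [0.6304 0.1189 0.0878] [0.6518 0.1393 0.1044]
top 0.097 53 [0.642  0.1295 0.1004] [0.6304 0.1205 0.0972] [0.6518 0.139  0.1044]
scene 0.05 196 [0.6513 0.1291 0.081 ] [0.6332 0.1192 0.0503] [0.6585 0.1413 0.1057]
scene 0.097 55 [0.6459 0.1301 0.1009] [0.6332 0.1202 0.0971] [0.6585 0.1413 0.1057]
```

Emit:
step_arm(
  moves=[
    {"grip": 255,"x": -0.3,"y": -2,"z": 0,"rx": 0,"ry": 0,"rz": 0},
    {"grip": 255,"x": -0.8,"y": -6,"z": 0,"rx": 0,"ry": 0,"rz": 0},
    {"grip": 255,"x": -1.7,"y": -12,"z": 0,"rx": 0,"ry": 0,"rz": 0},
    {"grip": 0,"x": 0,"y": 0,"z": 55,"rx": 0,"ry": 0,"rz": 0},
    {"grip": 0,"x": 0,"y": 0,"z": 60,"rx": 0,"ry": 0,"rz": 0},
    {"grip": 0,"x": 0,"y": 0,"z": 45,"rx": 0,"ry": 0,"rz": 0},
  ],
)

```text
time: 22.58
eef_pos: [0.5433, -0.0394, 0.1818]
tool_rot: [-3.14, 0.001, -1.707]
contact_force: [0.3, 1.2, -0.4]
gripper_width: 0.0247
grip_force: 0.0
```

Emit:
step_arm(
  moves=[
    {"grip": 0,"x": 24.8,"y": 42.4,"z": 0,"rx": 0,"ry": 0,"rz": 0},
    {"grip": 0,"x": 24.8,"y": 42.4,"z": 0,"rx": 0,"ry": 0,"rz": 0},
    {"grip": 0,"x": 24.8,"y": 42.4,"z": 0,"rx": 0,"ry": 0,"rz": 0},
    {"grip": 0,"x": 24.8,"y": 42.4,"z": 0,"rx": 0,"ry": 0,"rz": -0.004},
    {"grip": 0,"x": 0,"y": 0,"z": 0,"rx": 0,"ry": 0,"rz": 0},
    {"grip": 0,"x": 0,"y": 0,"z": -40,"rx": 0,"ry": 0,"rz": 0},
    {"grip": 0,"x": 0,"y": 0,"z": -30,"rx": 0,"ry": 0,"rz": 0},
    {"grip": 0,"x": 0,"y": 0,"z": -20,"rx": 0,"ry": 0,"rz": 0},
    {"grip": 0,"x": 0,"y": 0,"z": 0,"rx": 0,"ry": 0,"rz": 0},
  ],
)

```text
time: 23.7
eef_pos: [0.6409, 0.1292, 0.0874]
tool_rot: [3.138, -0.002, -1.712]
contact_force: [0.2, -0.2, 0.8]
gripper_width: 0.0879
grip_force: 0.0
```

Emit:
step_arm(
  moves=[
    {"grip": 0,"x": 1.5,"y": 0.8,"z": -14,"rx": 0,"ry": 0,"rz": 0},
    {"grip": 0,"x": 0,"y": 0,"z": -10,"rx": 0,"ry": 0,"rz": 0},
    {"grip": 0,"x": 0,"y": 0,"z": 0,"rx": 0,"ry": 0,"rz": 0},
    {"grip": 150,"x": 0,"y": 0,"z": 0,"rx": 0,"ry": 0,"rz": 0},
    {"grip": 255,"x": 0,"y": 0,"z": 0,"rx": 0,"ry": 0,"rz": 0},
    {"grip": 255,"x": 0,"y": 0,"z": 0,"rx": 0,"ry": 0,"rz": 0},
    {"grip": 255,"x": 0,"y": 0,"z": 0,"rx": 0,"ry": 0,"rz": 0},
    {"grip": 255,"x": 0,"y": 0,"z": 0,"rx": 0,"ry": 0,"rz": 0},
  ],
  newtons=40,
)

```text
time: 24.7
eef_pos: [0.6438, 0.1316, 0.0651]
tool_rot: [-3.142, 0.0, -1.711]
contact_force: [0.0, -1.2, 0.3]
gripper_width: 0.0435
grip_force: 0.0
```

Emit:
step_arm(
  moves=[
    {"grip": 255,"x": 0,"y": 0,"z": 0,"rx": 0,"ry": 0,"rz": 0},
    {"grip": 255,"x": 0,"y": 0,"z": 0,"rx": 0,"ry": 0,"rz": 0},
    {"grip": 255,"x": 0,"y": 0,"z": 0,"rx": 0,"ry": 0,"rz": 0},
    {"grip": 255,"x": 0,"y": 0,"z": 0,"rx": 0,"ry": 0,"rz": 0},
  ],
)

```text
time: 25.2
eef_pos: [0.6419, 0.1317, 0.0649]
tool_rot: [3.139, -0.001, -1.711]
contact_force: [-7.5, 2.7, 4.3]
gripper_width: 0.0219
grip_force: 40.0
```

Emit:
step_arm(
  moves=[
    {"grip": 255,"x": -3,"y": 0.42,"z": 0,"rx": 0,"ry": 0,"rz": 0},
    {"grip": 255,"x": -5.94,"y": 0.84,"z": 0,"rx": 0,"ry": 0,"rz": 0},
    {"grip": 255,"x": -5.94,"y": 0.84,"z": 0,"rx": 0,"ry": 0,"rz": 0},
    {"grip": 255,"x": -5.94,"y": 0.84,"z": 0,"rx": 0,"ry": 0,"rz": 0},
    {"grip": 255,"x": -5.94,"y": 0.84,"z": 0,"rx": 0,"ry": 0,"rz": 0},
    {"grip": 255,"x": -5.94,"y": 0.84,"z": 0,"rx": 0,"ry": 0,"rz": 0},
    {"grip": 255,"x": -5.94,"y": 0.84,"z": 0,"rx": 0,"ry": 0,"rz": 0},
    {"grip": 255,"x": -5.94,"y": 0.84,"z": 0,"rx": 0,"ry": 0,"rz": 0},
    {"grip": 255,"x": -5.94,"y": 0.84,"z": 0,"rx": 0,"ry": 0,"rz": 0},
    {"grip": 255,"x": -5.94,"y": 0.84,"z": 0,"rx": 0,"ry": 0,"rz": 0},
    {"grip": 255,"x": -5.94,"y": 0.84,"z": 0,"rx": 0,"ry": 0,"rz": 0},
    {"grip": 255,"x": 0,"y": 0,"z": 0,"rx": 0,"ry": 0,"rz": 0},
  ],
)

```text
time: 26.7
eef_pos: [0.5825, 0.1403, 0.0649]
tool_rot: [-3.14, 0.0, -1.711]
contact_force: [8.9, -3.1, -7.5]
gripper_width: 0.0216
grip_force: 40.0
```

```bash
python3 - <<'E'
from h import *
c=manip.calibration("wrist");K=np.array(c["camera_matrix"]);H=np.array(c["hand_eye"])
ex=np.array([np.cos(-.14),np.sin(-.14)]);ey=np.array([-ex[1],ex[0]])
for n in("w2","w3"):
    s=np.load(n+".npz");d=s["d"];im=cv2.imread(f"pics/{n}.png").astype(int)
    T=np.eye(4);T[:3,:3]=Ro.from_euler("xyz",s["r"]).as_matrix();T[:3,3]=s["p"];A=T@H
    def P(u,v,z):
        r=A[:3,:3]@np.linalg.inv(K)@np.array([u,v,1.]);X=A[:3,3]+r*(z-A[2,3])/r[2];return np.array([X[:2]@ex,X[:2]@ey]).round(4)
    m=(im[...,2]>140)&(im[...,1]<.6*im[...,2]);m[:,:155]=0;m[:,200:]=0;m[60:140]&=True;m[:60]=0;m[140:]=0
    v,u=np.where(m);w=(im[v,u,2]-im[v,u,1]);print(n,"red",len(u),np.average(u,weights=w),np.average(v,weights=w),P(np.average(u,weights=w),np.average(v,weights=w),.0135))
    sub=im[15:40,160:200].sum(2);v,u=np.where(sub<200);v+=15;u+=160
    for uu in range(u.min(),u.max()+1): k=v[u==uu];print(uu,k.min() if len(k) else 0,k.max() if len(k) else 0,end="; ")
    k=(u<=184);print("\n ptr",u[k].mean(),v[k].mean(),[P(u[k].mean(),v[k].mean(),z) for z in(.014,.016,.02)],"depthz",[float((A@np.r_[np.linalg.inv(K)@np.array([a,b,1.])*d[b,a],1])[2].round(4)) for a,b in((178,27),(178,26),(180,27),(172,102),(174,103),(170,60))])
o=manip.get_obs();print(o["time"],o["eef_pos"],np.array(o["eef_pos"])[:2]@ex,o["contact_force"],o["gripper_width"],o["grip_force"])
for n in("top","scene"):
    im,d=manip.get_image(n);cv2.imwrite(f"pics/{n}4.png",im);np.save(n+"4.npy",d)
a=cv2.imread("pics/top4.png")[150:225,235:335];b=cv2.imread("pics/scene4.png")[190:265,310:410]
cv2.imwrite("pics/c4.png",np.hstack([cv2.resize(x,(400,300),interpolation=cv2.INTER_CUBIC) for x in(a,b)]))
E
```

```text
w2 red 63 172.15569297926518 99.8934157875591 [0.5453 0.2716]
172 22 24; 173 22 25; 174 22 26; 175 22 26; 176 23 25; 177 15 25; 178 15 25; 179 15 25; 180 15 25; 181 15 25; 182 15 25; 183 15 25; 184 15 25; 185 15 21; 186 15 21; 187 15 23; 188 15 23; 189 15 24; 190 15 25; 191 15 25; 192 15 25; 193 15 26; 194 15 26; 195 15 26; 196 15 26; 197 15 26; 198 15 26; 199 15 26; 
 ptr 179.19718309859155 21.239436619718308 [array([0.6217, 0.2538]), array([0.6212, 0.2529]), array([0.6201, 0.2513])] depthz [0.0157, 0.0199, 0.0146, 0.019, 0.016, 0.0145]
w3 red 67 174.3854803226595 102.5081072272468 [0.5445 0.2708]
161 28 28; 162 28 28; 163 28 28; 164 28 39; 165 39 39; 166 0 0; 167 0 0; 168 28 28; 169 0 0; 170 0 0; 171 0 0; 172 0 0; 173 0 0; 174 15 28; 175 15 29; 176 15 29; 177 15 29; 178 15 29; 179 15 29; 180 15 29; 181 15 29; 182 15 29; 183 15 29; 184 15 29; 185 15 29; 186 15 29; 187 15 29; 188 15 25; 189 15 26; 190 15 27; 191 15 28; 192 15 29; 193 15 29; 194 15 30; 195 15 30; 196 15 30; 197 15 30; 198 15 30; 199 15 30; 
 ptr 178.75757575757575 22.68686868686869 [array([0.6227, 0.2555]), array([0.6222, 0.2547]), array([0.6211, 0.253 ])] depthz [0.0196, 0.0209, 0.0198, 0.0185, 0.0198, 0.0155]
26.7 [0.58248987 0.14033512 0.06490559] 0.5572079910968919 [ 8.86647276 -3.06875234 -7.50766157] 0.021596563750394725 40.00334143638611
```

View pics/c4.png

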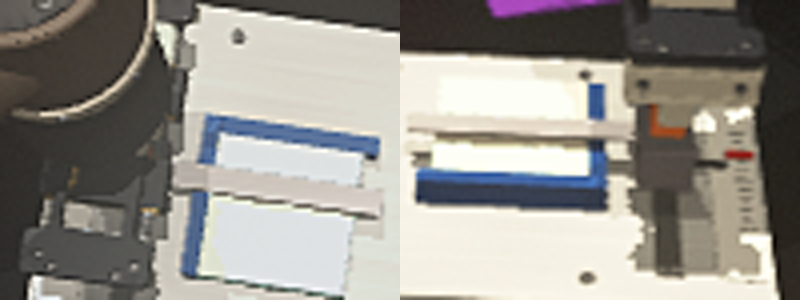

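In the top half of c4 the arm covers the pointer. In the scene half the pointer tip (710,163) is still short of the red mark (738,155), and the stack is still flush. I'll rectify the strip views to measure the rest exactly.

```bash
cat > rect.py <<'E'
from h import *
ex=np.array([np.cos(-.14),np.sin(-.14)]);ey=np.array([-ex[1],ex[0]])
def rect(im,M,z=.0135,x0=.50,x1=.64,y0=.24,y1=.29,s=.00025):
    # rows: x descending, cols: y descending
    xs=np.arange(x1,x0,-s);ys=np.arange(y1,y0,-s);X,Y=np.meshgrid(xs,ys,indexing="ij")
    W=np.stack([X*ex[0]+Y*ey[0],X*ex[1]+Y*ey[1],np.full_like(X,z),np.ones_like(X)],-1)
    p=W@M.T;uv=(p[...,:2]/p[...,2:]).astype(np.float32)
    return cv2.remap(im,uv[...,0],uv[...,1],cv2.INTER_CUBIC)
def Mw(n):
    c=manip.calibration("wrist");s=np.load(n+".npz");T=np.eye(4);T[:3,:3]=Ro.from_euler("xyz",s["r"]).as_matrix();T[:3,3]=s["p"]
    return np.array(c["camera_matrix"])@np.linalg.inv(T@np.array(c["hand_eye"]))[:3]
def Mf(n):
    c=manip.calibration(n);return np.array(c["camera_matrix"])@np.c_[np.array(c["R"]),np.array(c["t"])]
E
python3 - <<'E'
from rect import *
L=[rect(cv2.imread(f"pics/{f}.png"),M) for f,M in(("w2",Mw("w2")),("w3",Mw("w3")),("top0",Mf("top")),("scene4",Mf("scene")))]
cv2.imwrite("pics/rect.png",np.hstack([np.pad(l,((0,0),(0,0),(0,0))) for l in L]));print(L[0].shape)
E
```

```text
(560, 200, 3)
```

View pics/rect.png

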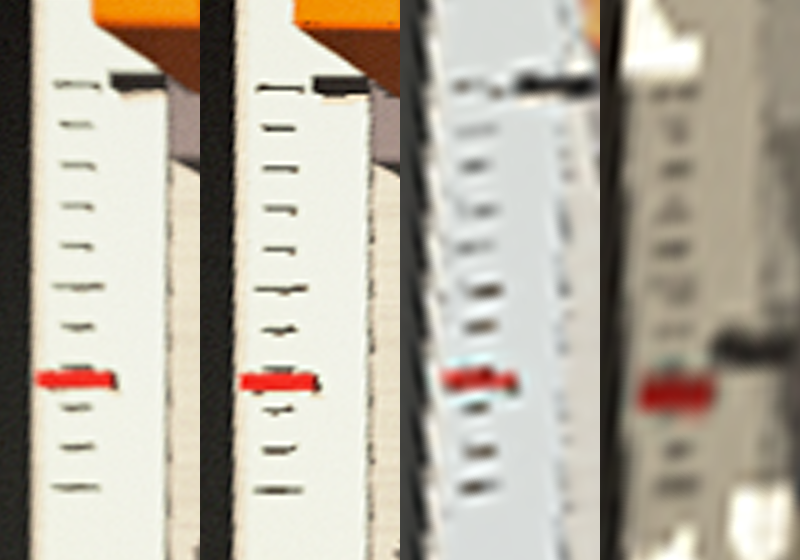

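Ticks are 10 mm apart. Corrected for parallax, the red mark is at about 73.4 mm and the pointer starts at tick 0. The guide has come out 60.1 mm, so about 13.3 mm remain.

Emit:
step_arm(
  moves=[
    {"grip": 255,"x": -3,"y": 0.42,"z": 0,"rx": 0,"ry": 0,"rz": 0},
    {"grip": 255,"x": -3,"y": 0.42,"z": 0,"rx": 0,"ry": 0,"rz": 0},
    {"grip": 255,"x": -3,"y": 0.42,"z": 0,"rx": 0,"ry": 0,"rz": 0},
    {"grip": 255,"x": -3,"y": 0.42,"z": 0,"rx": 0,"ry": 0,"rz": 0},
    {"grip": 255,"x": -1.1,"y": 0.16,"z": 0,"rx": 0,"ry": 0,"rz": 0},
    {"grip": 255,"x": 0,"y": 0,"z": 0,"rx": 0,"ry": 0,"rz": 0},
    {"grip": 255,"x": 0,"y": 0,"z": 0,"rx": 0,"ry": 0,"rz": 0},
  ],
)

```text
time: 27.68
eef_pos: [0.5698, 0.1421, 0.0649]
tool_rot: [-3.139, 0.0, -1.711]
contact_force: [9.2, -2.3, -8.0]
gripper_width: 0.022
grip_force: 40.0
```

```bash
python3 - <<'E'
from rect import *
o=manip.get_obs();print(o["time"],o["eef_pos"],.6173-np.array(o["eef_pos"])[:2]@ex,o["contact_force"],o["gripper_width"])
im,d=manip.get_image("scene");cv2.imwrite("pics/scene5.png",im)
L=[rect(cv2.imread(f"pics/{f}.png"),Mf("scene")) for f in("scene0","scene4","scene5")]
i2,_=manip.get_image("top");cv2.imwrite("pics/top5.png",i2)
a=cv2.resize(im[190:240,320:353],None,fx=1,fy=1)
b=cv2.resize(i2[140:240,270:310],(200,560),interpolation=cv2.INTER_CUBIC)
cv2.imwrite("pics/r5.png",np.hstack(L+[b]))
E
```

```text
27.675 [0.56984073 0.14211702 0.06488421] 0.07286604018940335 [ 9.22983022 -2.28028222 -8.00940278] 0.0220184103548284
```

View pics/r5.png

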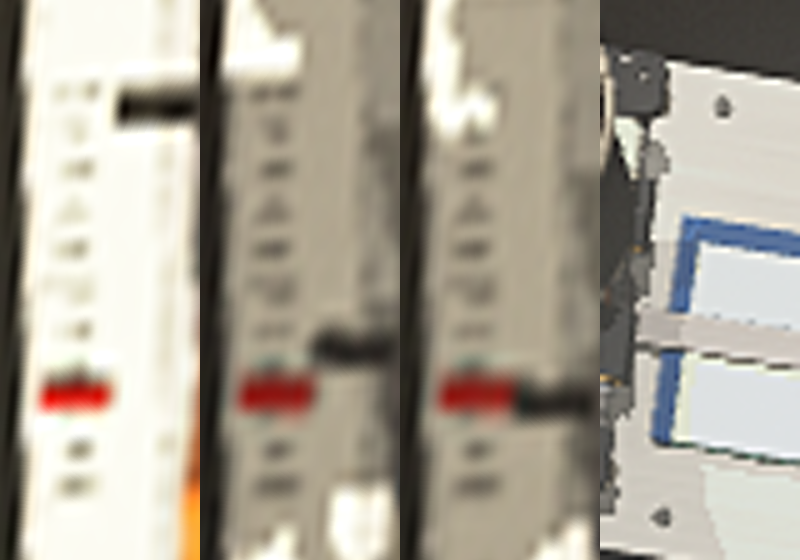

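```bash
python3 - <<'E'
from rect import *
from scipy.signal import find_peaks
def cen(p,lo,hi,base=.35):
    w=p[lo:hi]-p[lo:hi].min();w=np.clip(w-base*w.max(),0,None);return lo+(w*np.arange(hi-lo)).sum()/w.sum()
for n,M,f,ph in(("w2",Mw("w2"),"w2",80),("w3",Mw("w3"),"w3",83),("top0",Mf("top"),"top0",84),("s0",Mf("scene"),"scene0",106),("s4",Mf("scene"),"scene4",348),("s5",Mf("scene"),"scene5",401)):
    L=rect(cv2.imread(f"pics/{f}.png"),M).astype(float)
    g=255-L.mean(2);red=(L[...,2]-L[...,1])
    pc={"s0":(125,170),"s4":(125,165),"s5":(125,165),"top0":(125,160)}.get(n,(115,135))
    r=cen(red[:,45:105].mean(1),355,420);p=cen(g[:,pc[0]:pc[1]].mean(1),ph-18,ph+18)
    t=g[:,62:95].mean(1);tk=[cen(t,max(c-9,0),c+9) for c in ((90 if n[0]=="s" else 87)+np.array([0,40,80,120,160,200,240,320,360,400]))]
    k=np.polyfit(np.r_[0:70:10,80,90,100],tk,1);print(n,"red",r.round(2),"ptr",p.round(2),"red-ptr mm",((r-p)/4).round(2),"fit",k.round(3),"red@",((r-k[1])/k[0]).round(2),"ptr@",((p-k[1])/k[0]).round(2))
E
```

```text
w2 red 378.91 ptr 82.32 red-ptr mm 74.15 fit [ 4.031 84.404] red@ 73.06 ptr@ -0.52
w3 red 381.75 ptr 85.48 red-ptr mm 74.07 fit [ 4.025 87.807] red@ 73.03 ptr@ -0.58
top0 red 379.11 ptr 84.73 red-ptr mm 73.59 fit [ 4.006 87.747] red@ 72.73 ptr@ -0.75
s0 red 397.47 ptr 107.08 red-ptr mm 72.6 fit [ 3.954 91.644] red@ 77.34 ptr@ 3.9
s4 red 395.34 ptr 350.47 red-ptr mm 11.22 fit [ 3.951 91.989] red@ 76.77 ptr@ 65.42
s5 red 395.37 ptr 403.5 red-ptr mm -2.03 fit [ 3.972 90.673] red@ 76.72 ptr@ 78.76
```

```bash
python3 - <<'E'
from rect import *
for n in("top","scene"):
    c=manip.calibration(n);K=np.array(c["camera_matrix"]);R=np.array(c["R"]);t=np.array(c["t"])
    v,u=np.mgrid[:400,:640];ray=np.stack([u,v,np.ones_like(u)],-1)@np.linalg.inv(K).T
    _,d5=manip.get_image(n)
    for nm,d,cx in(("0",np.load(n+"0.npy"),.618),("4",np.load(n+"4.npy"),.557),("5",d5,.545)):
        X=(ray*d[...,None]-t)@R;j=np.stack([X[...,:2]@ex,X[...,:2]@ey,X[...,2]],-1)
        m=(d>0)&(j[...,2]>.039)&(j[...,2]<.050)&(j[...,1]>.07)&(j[...,1]<.155)&(abs(j[...,0]-cx)<.025)
        q=j[m];print(n,nm,len(q),"mean",q.mean(0).round(4),"mid",(np.percentile(q[:,0],[2,98]).mean()).round(4),np.percentile(q[:,0],[2,98]).round(4))
    for l in("pointer","mark_line"):
        for q in manip.landmark_of(n,l)[:1]: 
            X=deproj(n,q["at"],z=.0165);print(l,round(q["p"],2),np.round(q["at"],1),np.round([X[:2]@ex,X[:2]@ey],4))
print(manip.get_obs()["time"])
E
```

```text
top 0 203 mean [0.6169 0.1126 0.0438] mid 0.6172 [0.6084 0.626 ]
top 4 207 mean [0.5571 0.1121 0.0436] mid 0.5572 [0.5485 0.5659]
top 5 210 mean [0.5446 0.1122 0.0436] mid 0.5446 [0.5359 0.5533]
pointer 0.2 [307.5 202. ] [0.5489 0.1129]
mark_line 0.31 [371.1 205.6] [ 0.5638 -0.0623]
scene 0 186 mean [0.6203 0.113  0.0438] mid 0.6194 [0.6103 0.6285]
scene 4 170 mean [0.5609 0.1131 0.0437] mid 0.5601 [0.5502 0.5701]
scene 5 169 mean [0.5482 0.1124 0.0437] mid 0.5478 [0.5375 0.5581]
pointer 0.67 [391.5 227. ] [0.5405 0.2633]
mark_line 0.67 [337.  224.7] [0.5404 0.1187]
28.075
```

Emit:
step_arm(
  moves=[
    {"grip": 255,"x": -0.4,"y": 0.05,"z": 0,"rx": 0,"ry": 0,"rz": 0},
    {"grip": 255,"x": 0,"y": 0,"z": 0,"rx": 0,"ry": 0,"rz": 0},
    {"grip": 255,"x": 0,"y": 0,"z": 0,"rx": 0,"ry": 0,"rz": 0},
    {"grip": 255,"x": 0,"y": 0,"z": 0,"rx": 0,"ry": 0,"rz": 0},
  ],
)

```text
time: 28.58
eef_pos: [0.5696, 0.1422, 0.0649]
tool_rot: [-3.139, 0.0, -1.711]
contact_force: [9.1, -2.8, -8.2]
gripper_width: 0.0217
grip_force: 40.0
```

```bash
python3 - <<'E'
from rect import *
o=manip.get_obs();print(o["time"],.6173-np.array(o["eef_pos"])[:2]@ex,np.abs(o["qd"]).max(),o["grip_force"])
im,_=manip.get_image("top")
L=rect(im,Mf("top"),z=.032,x0=.475,x1=.615,y0=.045,y1=.185)
cv2.imwrite("pics/fin.png",L)
E
```

```text
28.575 0.07315091519157779 0.0023009320718238016 40.0051885843277
```

View pics/fin.png

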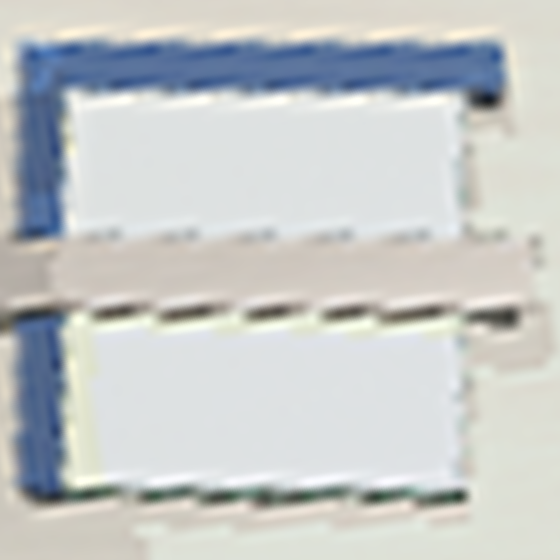

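The final view shows the stack flush along both fences, from corner (65,90) to edges at (465,490), with the guide bar across it at rows 240–310. The guide is 73.2 mm out and held steady.

```bash
python3 -c "
from plant import manip
print(manip.job_done())"
```

```text
the job is handed in; nothing more can be done
None
```

The stack is squared into the fence corner, and the arm is still holding the guide bar about 73.2 mm out, where I measured the red mark. The pointer should be level with it to within about 1 mm: the views of the scale before the pull agree on 73 mm, but a coarser one taken while holding shows the pointer about 2 mm past it.

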